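# Clear the mug off the parts cabinet and hold its sprung lid just below balance

### The arm

A 6-joint arm with a two-finger parallel gripper is mounted at the origin on a cart in front of the work surface, level with it; the furniture and walls round the work are solid. World frame = base frame: x ahead of the robot, y to its left, z up, the work surface at z = 0. Lengths are in m, angles in rad, forces in N, time in s.
With the tool pointing down it reaches from about 0.325 to 0.9 m from the base axis. Payload 6.1 kg.
Tool frame: the origin (TCP) lies midway between the tips of the shut fingers; the grasp point (between the pads) lies 19 mm behind it (r.grasp_offset is the z of the grasp point in the tool frame, in m); z points along the fingers, y is the line along which they close (so a half turn about z gives the same grasp; the last joint's range is limited). The gripper opens to 87 mm and grips with 3 to 60 N. Pads are 19 mm wide; open, the fingers measure 117 mm over their backs; the gripper's body (75 mm by 190 mm) begins 51 mm behind the grasp point.
Start: joints at [1.06, 0.22, 1.526, -0, 1.395, -0.126], TCP at [0.235, 0.579, 0.223] pointing down, gripper open.
Joint ranges: [-2.98, 2.98], [-0.91, 2.08], [0.09, 2.57], [-1.24, 4.39], [0.2, 2.65], [-2.68, 2.68]. Speed limits (rad/s): [2.57, 2.57, 3.01, 3.14, 3.14, 3.14].

### API

Orientations are given as [roll, pitch, yaw] about the fixed x, y, z axes, in that order (R = Rz(yaw) Ry(pitch) Rx(roll)).
In Python, from workcell import get_state, snapshot, camera_info, r gives the robot as it stands.
- The arm moves only by the shell command python3 -m crank 'ROWS' [OPENING]. ROWS is JSON, a list of rows, each a list of 4 numbers: the shift along the world's x, y, z in mm, then the turn about the world's z in rad. In form: [[dx, dy, dz, turn], ...]. A call has 1 to 10 rows; each row shifts and turns the commanded pose from where the row before left it; what a row does not reach is not made up. A row lasts 1/10 s, in which the tool goes at most 50 mm and 8.59 degrees, less where a joint would pass 70% of its speed; a pose out of reach is approached as far as the arm can. A call is refused whole if a number of a shift passes 50 or a number of a turn 0.15, either way. A call with a gripper value outside its range is refused whole. OPENING is the opening, from 0 (shut) to 1 (fully open), set as the call begins (- or left out, the last holds). The fingers move at their own pace and stop on an object; the grip force is fixed at half the most. Time passes only in rows, so rows that do not move let the fingers close. It gives the time, the measured TCP pose, the force, the opening and the grip force at its end, in the units of the state.
- get_state(): the state, without advancing time (a new reading comes with each control period).
- snapshot(name): name is "scene" or "side" or "wrist"; returns the picture (480x640x3 uint8, red, green, blue); there is no depth.
- camera_info(name): a dict with "mtx" (3x3 intrinsics, pixels), "rvec" (rotation vector, rad) and "tvec" (3), from world to camera coordinates, as OpenCV has them. Camera axes: x right, y down, z forward; pixel columns grow to the right and rows downward; lengths in m; the calibration is good to about 2 mm. The wrist camera is an equidistant fisheye: a pixel r from the principal point sees the ray r / f radians off the axis. A picture is of the moment at which its call begins: read the wrist's pose just before it. camera_info takes no time and is no camera call; for the wrist camera it gives the pose at the moment of the call.
- r.close_job(): hands the job in; it is judged then, once.
The state is a dict: "clock": time; "qpos": joint angles; "dq": joint speeds; "joint_efforts": joint torques, N m; "eef_pos": TCP position; "eef_rot": TCP orientation; "contact_force": force on the tool from outside, world axes, zero at the start; "ft_torque": the same for the moment, N m; "gripper_width": finger opening in m; "grip_force": force on a finger pad.
Only numpy, scipy, OpenCV 4.12 (cv2) and the standard library are available. Lean on these libraries where they do the work, as an engineer would, in place of code of your own. Each camera call takes 0.05 s, during which the arm holds its last target. There are 200 camera calls.

### The job

I am setting the lid springs of the small blue parts cabinet: lift the orange mug off the lid and stand it upright on the round cork coaster. Then take the lid by the black T-grip at its front, raise it steadily past its balance point (where the springs start to carry it open) without letting it swing right over to the back stop, and ease it down again until it is about ten degrees below the balance point and leans on your hand. Finish there, still holding the lid with the fingers and keeping it still, and leave the other things on the bench alone.

Things in the scene. Friction and masses are not known exactly. Their poses are not given: they have to be found in the camera images.
- mug_handle (a point): point in the orange mug's handle, 76 mm above the mug's underside: z up, the handle stands out from the mug along -y, its flat sides face +-x (13 mm apart, for a pinch from above; it reaches 10 mm further out and 16 mm further up). Mug 81 mm in diameter, 101 tall, about 0.27 kg, open, walls 6 to 12 mm; its centre line is 62.5 mm from here along +y. It starts on the shut lid
- mug_foot (a point): centre of the underside of the mug's round body; same axes as mug_handle, z along the mug's centre line, up when upright
- coaster: round cork coaster fixed on the bench to the right of the cabinet, 110 mm diameter, 5 mm thick; origin at the centre of its underside, on the bench
- cabinet: small blue open-topped parts cabinet, fixed on the bench, 200 x 200 mm and 88 mm high; origin at the centre of its underside, -x is its front (facing the robot, turned up to 15 degrees either way), z up. It carries the lid
- lid_hinge (a point): middle of the lid's hinge axis, at the cabinet's far top edge, 92 mm above the bench; axes as the cabinet's, the lid turns about this frame's y axis
- lid_grip (a point): centre of the lid's black T-grip: round bar 40 mm long, 18 mm thick, parallel to the hinge axis and 258 mm from it in the lid's plane, on a 12 mm stem, 39 mm clear in front of the lid's edge, 92 mm above the bench when shut. Pinch it on its ends (40 mm) or across. Frame turns with the lid: y along the bar, -x from hinge to grip, z out of the outer face
- lid (a joint): angle of the grey metal lid (0.85 kg, spring-assisted), rad: 0 shut (level), grows as the front edge rises, back stop at 1.75. Balance point at 0.87 (50 degrees): let go below it, the lid falls shut; above it, it swings open. The push needed at the grip is under 3 N everywhere
- pith_block: loose bystander: small pale block, 22 x 50 x 16 mm, near edge of the bench; origin at the middle of its underside
- movement_holder: loose bystander: brass clamp, 42 x 93 x 20 mm, near right of the bench; origin at the middle of its underside
- oil_stand: loose bystander: black oil stand with four coloured caps, 34 x 98 x 25 mm, at the back right; origin at the middle of its underside
- dust_blower: loose bystander: red rubber dust blower, 50 x 109 x 50 mm, at the back right; origin at the middle of its underside
Mind the look-alikes: they are no part of the job. Several things have the shape of the coaster; the one meant has the colours described above.

How it is judged:
On the way, in this order (a step that is already met when the one before it is completed fails the run):
1. the mug stands upright on the coaster, let go, with the lid still shut (horizontal distance between mug_foot and coaster below 0.032 m and height (world z) of mug_foot between 0.002 and 0.01 m and angle between mug_foot's own z axis and vertical below 0.1 rad and contact force between the fingers and mug below 0.1 N and value of joint lid below 0.1 rad), for 0.2 s.
2. the lid, held by the fingers, has been raised past its balance point (value of joint lid above 0.92 rad and contact force between the fingers and lid above 0.2 N), for 0.1 s.
At the end, for the whole second after the job is handed in: The fingers hold the lid still (under 0.08 rad/s) at 0.57 to 0.83 rad, that is 2 to 17 degrees below its balance point at 0.87, after it has been raised past it (beyond 0.92); the mug stands upright at rest on the coaster, its centre within 32 mm of the coaster's, free of the arm (value of joint lid between 0.57 and 0.83 rad and velocity of joint lid between -0.08 and 0.08 rad/s and contact force between the fingers and lid above 0.15 N and horizontal distance between mug_foot and coaster below 0.032 m and height (world z) of mug_foot between 0.002 and 0.01 m and angle between mug_foot's own z axis and vertical below 0.1 rad and linear speed of mug below 0.03 m/s and contact force between the arm and mug below 0.1 N); the arm keeps its last pose, push and grip.
It fails at once if the lid is raised while the mug is on it (value of joint lid above 0.15 rad and height (world z) of mug_foot above 0.02 m).
It fails at once if the lid swings right over to its back stop (value of joint lid above 1.6 rad).
It fails at once if the lid is flung up or slammed (velocity of joint lid above 2.5 rad/s or velocity of joint lid below -2.5 rad/s).
It fails at once if a bystander is pushed aside (distance of any of pith_block, movement_holder, oil_stand, dust_blower from where it was at the start of the episode above 0.03 m).
It also fails if it takes over 64 s, if anything falls off the work surface, if the arm or the gripper's body presses on something with over 40 N, if the wrist force passes 120 N, or if a joint passes its speed limit or range.

## Working session

There is one attempt and no reset: what is moved stays moved. The work goes in short steps, Python scripts to look and compute and a shell command to move; the robot and the scene stay as the last step left them, time stands still between calls to the robot, and variables do not carry over. Pictures are saved under pics/ and viewed, at most 10 in all, crops included, and the job is handed in when it is done.

```bash
ls; mkdir -p pics; python3 - <<'E'
from workcell import get_state, snapshot, camera_info, r
import cv2,numpy as np
s=get_state();print(s['clock'],s['eef_pos'],s['eef_rot'],r.grasp_offset)
for n in("scene","side"):
    cv2.imwrite(f"pics/{n}0.png",snapshot(n)[:,:,::-1]);c=camera_info(n)
    R=cv2.Rodrigues(np.array(c['rvec'],float))[0];print(n,-R.T@np.ravel(c['tvec']),R[2])
E
```

```text
pics
0.0 [0.23431259 0.57874617 0.22143057] [-3.13966451e+00 -2.32345564e-04  2.75681908e+00] -0.0187
scene [-0.06501477 -0.71527677  0.97791828] [ 0.52826305  0.4612984  -0.71284075]
side [0.0167291  0.62489406 0.52368248] [ 0.50621886 -0.76847423 -0.39139473]
```

View pics/scene0.png

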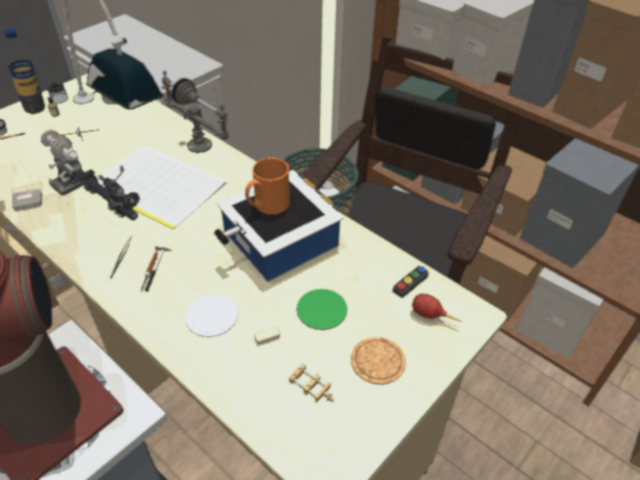

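View pics/side0.png

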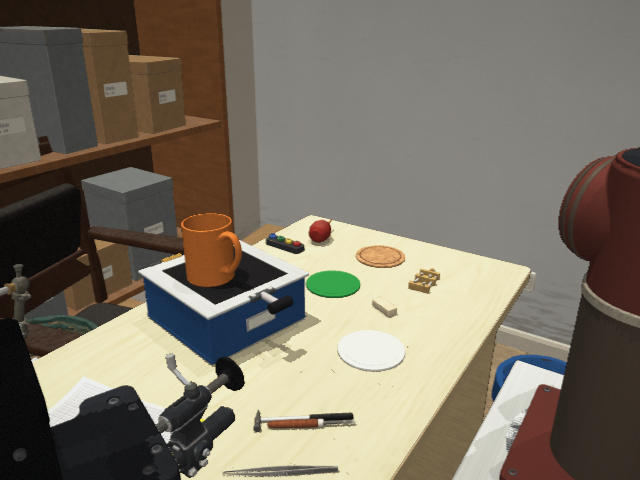

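The scene view shows three discs: white (211,315), green (322,309) and brown cork (378,360). The brown one matches the description. The mug is at (270,187) with its handle at (252,193), and the T-grip is at (222,237). In the side view the mug is at (208,250), its handle at (233,255), the grip at (280,304) and the cork at (380,256).

```bash
cat > h.py <<'E'
import cv2,numpy as np
from workcell import get_state, snapshot, camera_info, r
def ray(c,uv):
    R=cv2.Rodrigues(np.array(c['rvec'],float))[0];K=np.array(c['mtx'],float)
    d=R.T@np.linalg.inv(K)@[uv[0],uv[1],1];return -R.T@np.ravel(c['tvec']),d/np.linalg.norm(d)
def plane(c,uv,z):
    o,d=ray(c,uv);return o+d*(z-o[2])/d[2]
def tri(c1,u1,c2,u2):
    o1,d1=ray(c1,u1);o2,d2=ray(c2,u2)
    t=np.linalg.lstsq(np.c_[d1,-d2],o2-o1,rcond=None)[0]
    a,b=o1+t[0]*d1,o2+t[1]*d2;return (a+b)/2,np.linalg.norm(a-b)
def blob(img,lo,hi,box):
    m=cv2.inRange(cv2.cvtColor(img,cv2.COLOR_RGB2HSV),np.array(lo),np.array(hi))
    k=np.zeros_like(m);x0,y0,x1,y1=box;k[y0:y1,x0:x1]=m[y0:y1,x0:x1]
    return max(cv2.findContours(k,cv2.RETR_EXTERNAL,cv2.CHAIN_APPROX_NONE)[0],key=cv2.contourArea),k
E
python3 - <<'E'
from h import *
I={n:cv2.cvtColor(cv2.imread(f'pics/{n}0.png'),cv2.COLOR_BGR2RGB) for n in('scene','side')};C={n:camera_info(n) for n in I}
def quad(p): return np.round(p*1000).astype(int)
for n,b in(('scene',(340,330,420,390)),('side',(350,240,410,272))):
    c,_=blob(I[n],(3,70,90),(22,255,255),b)
    P=np.array([plane(C[n],p[0],.004)[:2] for p in c],np.float32);cc,rr=cv2.minEnclosingCircle(P);print('coaster',n,cc,rr)
for n,b in(('scene',(235,150,300,220)),('side',(175,205,250,290))):
    c,_=blob(I[n],(5,150,60),(18,255,255),b);print('mug',n,cv2.boundingRect(c))
    hull=c[:,0,:];print(' left',hull[hull[:,0].argmin()],'right',hull[hull[:,0].argmax()],'top',hull[hull[:,1].argmin()],'bot',hull[hull[:,1].argmax()])
for n,b in(('scene',(212,226,232,248)),('side',(262,294,294,314))):
    c,_=blob(I[n],(0,0,0),(180,255,60),b);print('grip',n,cv2.minAreaRect(c),cv2.contourArea(c))
a=cv2.resize(I['scene'][140:290,195:355],None,fx=3.5,fy=3.5,interpolation=cv2.INTER_CUBIC)
b=cv2.resize(I['side'][200:360,130:320],None,fx=3,fy=3,interpolation=cv2.INTER_CUBIC)
cv2.imwrite('pics/ca.png',a[:,:,::-1]);cv2.imwrite('pics/cb.png',b[:,:,::-1])
E
```

```text
coaster scene (0.5024766325950623, -0.3784673511981964) 0.05480438470840454
coaster side (0.5015467405319214, -0.37038731575012207) 0.05903152748942375
mug scene (247, 158, 42, 56)
 left [247 187] right [288 204] top [269 158] bot [266 213]
mug side (175, 205, 67, 82)
 left [175 205] right [241 257] top [175 205] bot [199 286]
grip scene ((221.00001525878906, 236.50001525878906), (14.849242210388184, 4.949747562408447), 45.0) 57.5
grip side ((279.8960266113281, 304.34857177734375), (11.53873062133789, 26.460546493530273), 64.98310089111328) 257.0
```

View pics/ca.png

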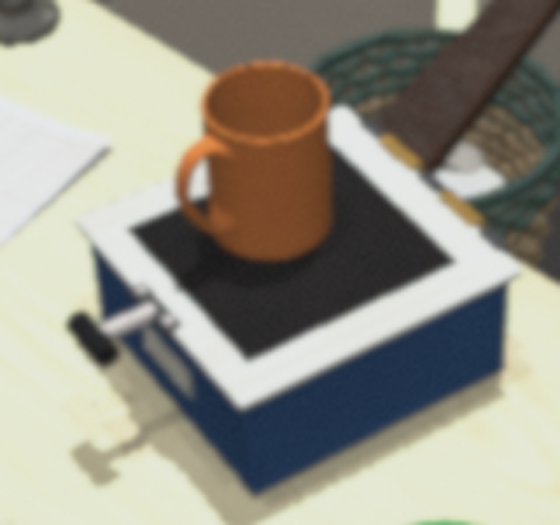

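View pics/cb.png

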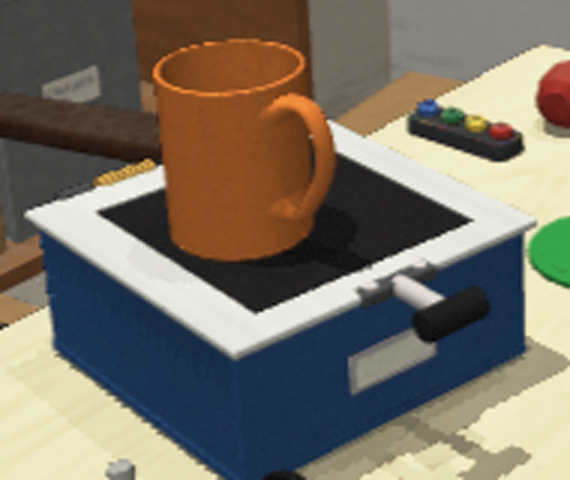

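Scene crop (3.5x): the mug rim is centred at (267,104) and its handle is at left (178-210, 140-230). The lid's front corners are at (80,222) and (245,408), and the T-bar is at (92,338). Side crop (3x): the rim is at (229,68), the handle loop is centred near (315,150), and the bar is at (452,313). No look-alikes for the mug or grip.

```bash
python3 - <<'E'
from h import *
C={n:camera_info(n) for n in('scene','side')}
A=lambda x,y:(x/3.5+195-.36,y/3.5+140-.36); B=lambda x,y:(x/3+130-.33,y/3+200-.33)
for n,a,b in(('rim',(267,104),(229,68)),('FL',(80,222),(240,357)),('FR',(245,408),(533,222)),('bar',(92,338),(452,313)),('barL',(104,358),(424,327)),('barR',(82,320),(482,300)),
  ('handle out',(178,188),(335,150)),('handle top',(205,140),(297,97)),('handle low',(205,232),(290,208)),('stemend',(150,308),(397,283))):
    p,e=tri(C['scene'],A(*a),C['side'],B(*b));print(n,np.round(p*1000),round(e*1000,1))
# rim centre by edges, base by planes
for z in (.196,.2): print(z,plane(C['scene'],A(267,104),z),plane(C['side'],B(229,68),z))
E
```

```text
rim [621.  32. 190.] 2.0
FL [535. 126.  88.] 2.2
FR [494. -73.  88.] 1.2
bar [469.  37.  90.] 0.7
barL [481.  38.  72.] 14.8
barR [458.  35. 106.] 13.6
handle out [546.  35. 163.] 1.9
handle top [571.  35. 187.] 1.1
handle low [572.  39. 118.] 12.5
stemend [511.  30.  91.] 0.7
0.196 [0.61499293 0.02511576 0.196     ] [0.6127511  0.04083195 0.196     ]
0.2 [0.61151427 0.02132819 0.2       ] [0.6054755  0.04796156 0.2       ]
```

Estimates (mm):
- Mug axis (621,32), handle towards world -x, handle point about (558,35,168).
- T-bar centre (469,37,91), which matches the 92 given.
- Cabinet yaw about -11°, hinge about (722,-15).
- Coaster (502,-376), radius 55 as it should be.

I'll move above the handle.

```bash
python3 -m crank '[[0,0,50,0],[20,-40,20,0.04],[30,-40,0,0.04],[30,-40,0,0.04],[30,-40,0,0.04],[30,-40,0,0.04],[30,-40,0,0.04],[30,-40,0,0.04],[30,-40,0,0.04],[30,-40,0,0.025]]' 0.6; python3 -m crank '[[20,-45,0,0],[20,-45,0,0],[10,-45,0,0],[10,-35,0,0],[5,-15,0,0],[0,0,0,0]]'
python3 - <<'E'
from h import *
s=get_state();print(s['eef_pos'],s['eef_rot'],s['gripper_width'],s['qpos'])
w=camera_info('wrist');cv2.imwrite('pics/w1.png',snapshot('wrist')[:,:,::-1]);print(w)
E
```

```text
clock: 1.1
eef_pos: [0.4953, 0.2174, 0.2922]
eef_rot: [-3.142, -0.0, 3.103]
contact_force: [1.5, 0.5, 0.0]
gripper_width: 0.0517
grip_force: 0.0
clock: 1.7
eef_pos: [0.5598, 0.0325, 0.2919]
eef_rot: [-3.142, -0.001, 3.099]
contact_force: [0.2, -0.7, -0.6]
gripper_width: 0.0523
grip_force: 0.0
[0.55979563 0.03247452 0.29192976] [-3.14152380e+00 -9.94581839e-04  3.09862300e+00] 0.05228923124846737 [-8.26226210e-02  3.01669847e-02  1.60573310e+00 -1.08453832e-04
  1.50668364e+00 -1.61044233e+00]
{'mtx': array([[371.64829954,   0.        , 323.04984788],
       [  0.        , 371.64829954, 237.51320248],
       [  0.        ,   0.        ,   1.        ]]), 'rvec': array([-2.11043803, -2.02081976, -0.29092116]), 'tvec': array([-0.05646772, -0.58855361,  0.30100646])}
```

View pics/w1.png

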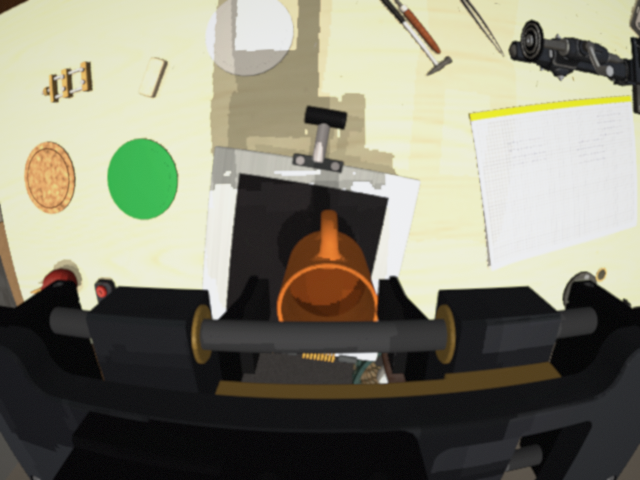

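The wrist view shows the mug rim at about (327,300), the handle running straight out at (330,212-262), the T-bar at (326,117), the cork at (50,177), the pith block at (153,77) and the brass clamp at (68,82). I'll cast these rays.

```bash
cat >> h.py <<'E'
def wplane(c,uv,z):
    R=cv2.Rodrigues(np.array(c['rvec'],float))[0];K=c['mtx']
    x=np.array([uv[0]-K[0,2],uv[1]-K[1,2]]);rr=np.hypot(*x);t=rr/K[0,0]
    d=R.T@np.r_[x/rr*np.sin(t),np.cos(t)];o=-R.T@np.ravel(c['tvec']);return np.round((o+d*(z-o[2])/d[2])*1000)
E
python3 - <<'E'
from h import *
w=camera_info('wrist')
for n,uv,z in(('rim L',(277,308),.193),('rim R',(378,308),.193),('rim front',(328,263),.193),('handle outer',(330,211),.17),('handle top',(330,235),.184),('barL',(305,115),.1),('barR',(347,120),.1),('bar',(326,117),.1),('coaster',(50,177),.005),('cL',(25,177),.005),('cR',(75,177),.005),('clamp',(68,82),.01),('pith',(153,77),.016)):print(n,wplane(w,uv,z))
E
```

```text
rim L [615.  -5. 193.]
rim R [618.  75. 193.]
rim front [578.  37. 193.]
handle outer [544.  40. 170.]
handle top [559.  39. 184.]
barL [465.  21. 100.]
barR [472.  60. 100.]
bar [468.  41. 100.]
coaster [ 503. -368.    5.]
cL [ 497. -425.    5.]
cR [ 509. -317.    5.]
clamp [ 372. -312.   10.]
pith [ 394. -170.   16.]
```

```bash
python3 -m crank '[[-4,7,-20,0],[0,0,-25,0],[0,0,-25,0],[0,0,-25,0],[0,0,-20,0],[0,0,-15,0],[0,0,-12,0],[0,0,0,0],[0,0,0,0]]'; python3 -m crank '[[0,0,0,0],[0,0,0,0],[0,0,0,0],[0,0,0,0],[0,0,0,0],[0,0,0,0]]' 0
```

```text
clock: 2.65
eef_pos: [0.5559, 0.0417, 0.1511]
eef_rot: [3.142, 0.001, 3.102]
contact_force: [-0.1, 0.6, -0.3]
gripper_width: 0.0522
grip_force: 0.0
clock: 3.25
eef_pos: [0.5557, 0.0412, 0.1507]
eef_rot: [-3.142, 0.0, 3.102]
contact_force: [-0.1, 0.7, -0.0]
gripper_width: 0.0184
grip_force: 28.5
```

```bash
python3 -m crank '[[0,0,0,0],[0,0,0,0],[0,0,5,0],[0,0,10,0],[0,0,15,0],[0,0,15,0],[0,0,15,0],[0,0,10,0],[0,0,0,0],[0,0,0,0]]'; python3 - <<'E'
from h import *
a=snapshot('side');b=snapshot('scene')
o=np.hstack([cv2.resize(a[120:360,110:350],(400,400)),cv2.resize(b[120:280,180:340],(400,400))])
cv2.imwrite('pics/l1.png',o[:,:,::-1])
E
```

```text
clock: 4.25
eef_pos: [0.5556, 0.0413, 0.2207]
eef_rot: [3.142, 0.0, 3.102]
contact_force: [0.1, 0.3, -2.5]
gripper_width: 0.0171
grip_force: 29.0
```

View pics/l1.png

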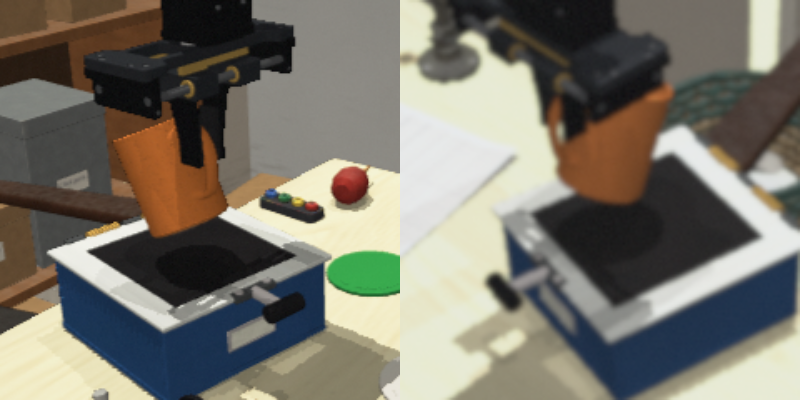

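The mug is held by the handle but has sagged about 18°, far side low. Setting it down on its far edge will push it upright again. I'll carry it gently.

```bash
python3 -m crank '[[0,-5,10,0],[-3,-12,10,0],[-6,-20,5,0],[-8,-25,0,0],[-8,-25,0,0],[-8,-25,0,0],[-8,-25,0,0],[-8,-25,0,0],[-8,-25,0,0],[-8,-25,0,0]]'; python3 -m crank '[[-8,-25,0,0],[-8,-25,0,0],[-8,-25,0,0],[-8,-25,0,0],[-8,-25,0,0],[-8,-25,0,0],[-6,-23,0,0],[-4,-15,0,0],[-1,-8,0,0],[0,0,0,0]]';  python3 -m crank '[[0,0,-10,0],[0,0,-15,0],[0,0,-20,0],[0,0,-20,0],[0,0,-20,0],[0,0,-20,0],[0,0,-15,0],[0,0,-10,0],[0,0,0,0],[0,0,0,0]]'; python3 - <<'E'
from h import *
a=snapshot('side');b=snapshot('scene')
o=np.hstack([cv2.resize(a[160:320,300:460],(400,400)),cv2.resize(b[240:400,300:460],(400,400))])
cv2.imwrite('pics/l2.png',o[:,:,::-1])
E
```

```text
clock: 5.35
eef_pos: [0.4899, -0.1727, 0.2466]
eef_rot: [-3.141, 0.001, 3.101]
contact_force: [0.4, 0.4, -2.5]
gripper_width: 0.0173
grip_force: 29.0
clock: 6.35
eef_pos: [0.4313, -0.3676, 0.2458]
eef_rot: [-3.141, 0.0, 3.1]
contact_force: [0.0, 0.1, -1.7]
gripper_width: 0.0175
grip_force: 29.0
clock: 7.35
eef_pos: [0.4319, -0.3668, 0.1159]
eef_rot: [-3.141, 0.0, 3.102]
contact_force: [0.7, 0.5, -3.0]
gripper_width: 0.0174
grip_force: 29.1
```

View pics/l2.png

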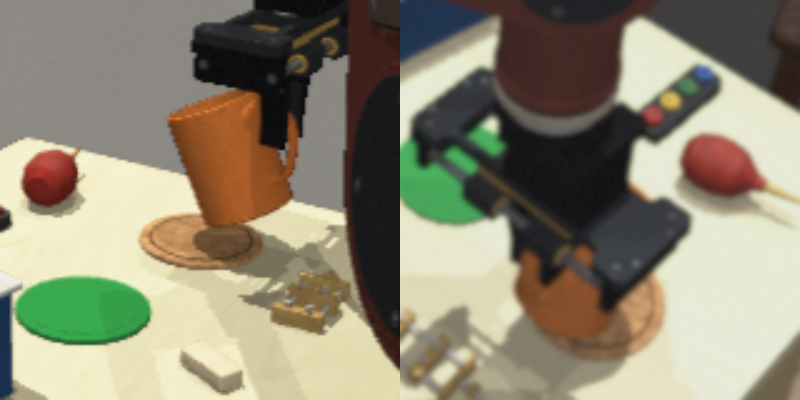

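```bash
python3 -m crank '[[4,0,-3,0],[4,0,-5,0],[0,0,-5,0],[0,0,-5,0],[0,0,-5,0],[0,0,-5,0],[0,0,-3,0],[0,0,-3,0],[0,0,0,0]]';python3 -m crank '[[0,0,-3,0],[0,0,-3,0],[0,0,-3,0],[0,0,-3,0],[0,0,0,0],[0,0,0,0]]'; python3 - <<'E'
from h import *
a=snapshot('side')
cv2.imwrite('pics/l3.png',cv2.resize(a[160:320,300:460],(480,480))[:,:,::-1])
E
```

```text
clock: 8.35
eef_pos: [0.4389, -0.3711, 0.0886]
eef_rot: [-3.134, -0.001, 3.102]
contact_force: [-20.5, 3.3, 39.9]
gripper_width: 0.0176
grip_force: 33.7
clock: 8.95
eef_pos: [0.4394, -0.37, 0.0737]
eef_rot: [-3.136, 0.001, 3.101]
contact_force: [-12.7, 1.5, 20.9]
gripper_width: 0.0187
grip_force: 31.1
```

View pics/l3.png

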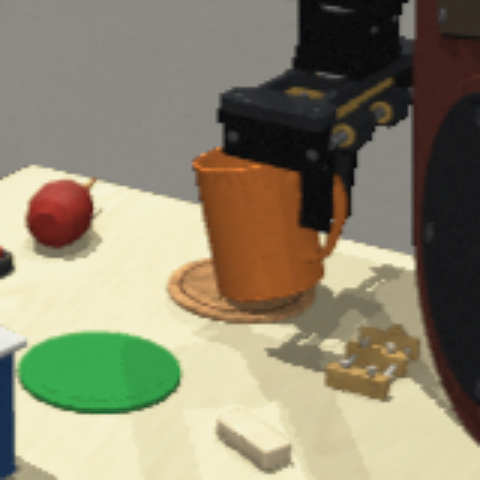

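```bash
python3 -m crank '[[0,0,-2,0],[0,0,-2,0],[0,0,0,0],[0,0,-1,0],[0,0,-1,0],[0,0,0,0],[0,0,0,0]]'; python3 -m crank '[[0,0,0,0],[0,0,0,0],[0,0,0,0],[0,0,0,0],[0,0,0,0]]' 0.35; python3 - <<'E'
from h import *
a=snapshot('side')
cv2.imwrite('pics/l4.png',cv2.resize(a[160:320,300:460],(480,480))[:,:,::-1])
E
```

```text
clock: 9.7
eef_pos: [0.4395, -0.369, 0.0659]
eef_rot: [-3.138, 0.001, 3.101]
contact_force: [-7.2, -0.2, 11.4]
gripper_width: 0.018
grip_force: 31.1
clock: 10.2
eef_pos: [0.4397, -0.3665, 0.0633]
eef_rot: [3.141, -0.0, 3.102]
contact_force: [0.5, -0.2, 0.0]
gripper_width: 0.0304
grip_force: 0.0
```

View pics/l4.png

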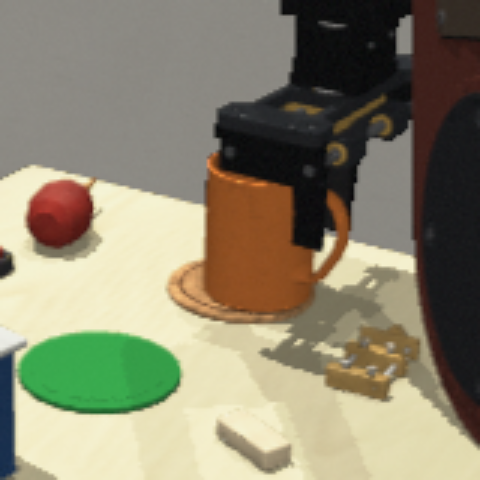

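The mug is upright on the coaster and released. I'll retreat straight up and measure its position.

```bash
python3 -m crank '[[0,0,0,0],[0,0,10,0],[0,0,20,0],[0,0,30,0],[0,0,40,0],[0,0,40,0],[-20,10,40,0],[-30,20,0,0],[-30,30,0,0],[0,0,0,0]]' 0.5; python3 - <<'E'
from h import *
for n,b in(('scene',(320,290,420,395)),('side',(340,190,430,275))):
    c=camera_info(n);im=snapshot(n)
    k,m=blob(im,(4,185,60),(18,255,255),b); x=cv2.boundingRect(k);print(n,x)
    cs=k[:,0,:];z=.106
    # rim left/right extremes in upper part, at rim height; base point at bottom of outline
    bot=cs[cs[:,1]==cs[:,1].max()].mean(0);top=cs[cs[:,1]==cs[:,1].min()].mean(0)
    print('near base',np.round(plane(c,bot,.006)*1000),'far rim',np.round(plane(c,top,z)*1000))
    d,m2=blob(im,(3,60,90),(24,255,255),b);P=np.array([plane(c,p[0],.004)[:2] for p in d],np.float32);print('all box',cv2.boundingRect(d))
    cv2.imwrite(f'pics/m_{n}.png',im[:,:,::-1])
a=cv2.imread('pics/m_scene.png')[270:400,310:430];b=cv2.imread('pics/m_side.png')[180:290,330:440]
cv2.imwrite('pics/m.png',np.hstack([cv2.resize(a,None,fx=3.3,fy=3.3),cv2.resize(b,(396,429))]))
E
```

```text
clock: 11.25
eef_pos: [0.3567, -0.3033, 0.2434]
eef_rot: [3.14, -0.002, 3.102]
contact_force: [-0.6, -0.5, 0.2]
gripper_width: 0.0432
grip_force: 0.0
scene (384, 345, 1, 1)
near base [ 537. -368.    6.] far rim [ 475. -403.  106.]
all box (345, 315, 61, 70)
side (369, 209, 47, 55)
near base [ 469. -342.    6.] far rim [ 506. -394.  106.]
all box (355, 208, 61, 64)
```

View pics/m.png

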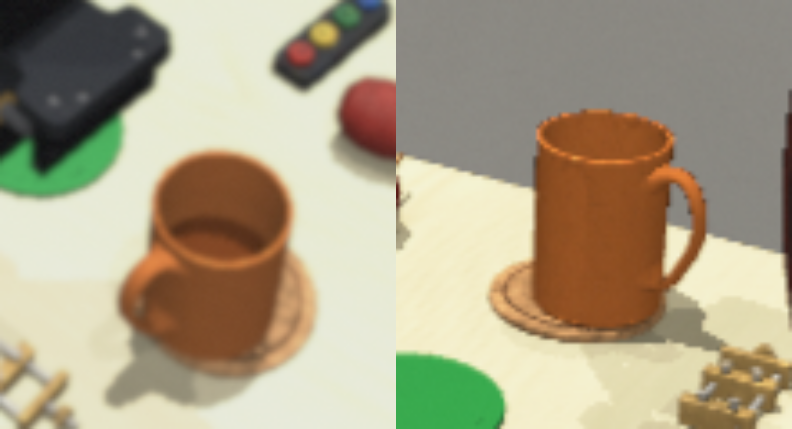

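The mug stands upright on the cork with a rim of coaster visible on the left and right. Its rim centre is at crop (223,210) in the scene view and (604,137) in the side view.

```bash
python3 - <<'E'
from h import *
a,b=camera_info('scene'),camera_info('side')
u=(377.4,333.4);v=(387.6,215)
print(tri(a,u,b,v),plane(a,u,.106),plane(b,v,.106))
E
```

```text
(array([ 0.49104214, -0.37629668,  0.10048829]), np.float64(0.0012045245848046307)) [ 0.48684909 -0.37864362  0.106     ] [ 0.48572551 -0.36397127  0.106     ]
```

The mug sits about 15 mm off the coaster centre, inside the 32 mm limit. Next is the T-grip: bar centre (468,39), tool y along 79°.

```bash
python3 -m crank '[[10,30,0,-0.03],[10,40,0,-0.03],[12,40,0,-0.03],[12,40,0,-0.03],[12,40,0,-0.03],[12,40,0,0],[12,40,0,0],[12,40,0,0],[12,25,0,0],[7,7,0,0]]' 0.9; python3 -m crank '[[0,0,-20,0],[0,0,-30,0],[0,0,-20,0],[0,0,0,0],[0,0,0,0]]'; python3 - <<'E'
from h import *
s=get_state();print(s['eef_pos'],s['eef_rot'],s['gripper_width'])
w=camera_info('wrist');im=snapshot('wrist');cv2.imwrite('pics/w2.png',im[:,:,::-1])
g=cv2.cvtColor(im,cv2.COLOR_RGB2GRAY)
E=lambda p:(np.array(p)/1000-s['eef_pos'])
R=cv2.Rodrigues(np.array(w['rvec'],float))[0]
def proj(P):
    q=R@(np.array(P)/1000)+np.ravel(w['tvec']);t=np.arctan2(np.hypot(q[0],q[1]),q[2]);k=w['mtx'];return k[:2,2]+k[0,0]*t*q[:2]/np.hypot(q[0],q[1])
p=proj((468,39,92));print('pred bar',p)
x,y=p.astype(int);box=(max(x-60,0),max(y-50,0),min(x+60,640),min(y+40,480));c,_=blob(im,(0,0,0),(180,255,60),box)
rr=cv2.minAreaRect(c);print(rr,cv2.contourArea(c));print([wplane(w,q,.096) for q in cv2.boxPoints(rr)],wplane(w,rr[0],.096))
E
```

```text
clock: 12.35
eef_pos: [0.4725, 0.0377, 0.2441]
eef_rot: [3.141, 0.001, 2.955]
contact_force: [0.7, -0.6, -0.6]
gripper_width: 0.0784
grip_force: 0.0
clock: 12.85
eef_pos: [0.4713, 0.0346, 0.174]
eef_rot: [-3.141, -0.0, 2.951]
contact_force: [0.9, -0.8, 0.8]
gripper_width: 0.0788
grip_force: 0.0
[0.47125165 0.0346267  0.17398004] [-3.14133843e+00 -2.22235606e-04  2.95115371e+00] 0.07878743605259536
pred bar [329.00032129 240.24763095]
((328.0141906738281, 240.87533569335938), (56.37180709838867, 23.24399757385254), 1.3019527196884155) 1211.5
[array([471.,  18.,  96.]), array([455.,  22.,  96.]), array([463.,  59.,  96.]), array([479.,  56.,  96.])] [467.  38.  96.]
```

The bar mask measures about 38x17 mm at (467,38), in line with the tool within about 1°. I'll descend and pinch the ends.

```bash
python3 -m crank '[[-4,4,-15,-0.02],[0,0,-25,0],[0,0,-25,0],[0,0,-20,0],[0,0,-10,0],[0,0,-6,0],[0,0,0,0]]'; python3 -m crank '[[0,0,0,0],[0,0,0,0],[0,0,0,0],[0,0,0,0],[0,0,0,0],[0,0,0,0],[0,0,0,0]]' 0
```

```text
clock: 13.6
eef_pos: [0.4671, 0.0391, 0.073]
eef_rot: [3.142, 0.001, 2.932]
contact_force: [-0.3, -0.9, 0.6]
gripper_width: 0.0782
grip_force: 0.0
clock: 14.3
eef_pos: [0.4666, 0.0389, 0.0726]
eef_rot: [-3.141, 0.0, 2.932]
contact_force: [-0.4, -3.2, 1.3]
gripper_width: 0.04
grip_force: 30.0
```

```bash
python3 -c "
import numpy as np
t=np.r_[0,.02,np.arange(.06,1.03,.04)];f=258*(1-np.cos(t));u=258*np.sin(t)
for a,b,c,d in zip(t[1:],np.diff(f)*.978,-np.diff(f)*.208,np.diff(u)):print('%.2f [%.1f,%.1f,%.1f,0]'%(a,b,c,d))"
```

```text
0.02 [0.1,-0.0,5.2,0]
0.06 [0.4,-0.1,10.3,0]
0.10 [0.8,-0.2,10.3,0]
0.14 [1.2,-0.3,10.2,0]
0.18 [1.6,-0.3,10.2,0]
0.22 [2.0,-0.4,10.1,0]
0.26 [2.4,-0.5,10.0,0]
0.30 [2.8,-0.6,9.9,0]
0.34 [3.2,-0.7,9.8,0]
0.38 [3.6,-0.8,9.7,0]
0.42 [3.9,-0.8,9.5,0]
0.46 [4.3,-0.9,9.3,0]
0.50 [4.7,-1.0,9.2,0]
0.54 [5.0,-1.1,9.0,0]
0.58 [5.4,-1.1,8.7,0]
0.62 [5.7,-1.2,8.5,0]
0.66 [6.0,-1.3,8.3,0]
0.70 [6.3,-1.3,8.0,0]
0.74 [6.7,-1.4,7.8,0]
0.78 [7.0,-1.5,7.5,0]
0.82 [7.2,-1.5,7.2,0]
0.86 [7.5,-1.6,6.9,0]
0.90 [7.8,-1.7,6.6,0]
0.94 [8.0,-1.7,6.3,0]
0.98 [8.3,-1.8,5.9,0]
1.02 [8.5,-1.8,5.6,0]
```

```bash
python3 -m crank '[[0,0,5.2,0],[0.4,-0.1,10.3,0],[0.8,-0.2,10.3,0],[1.2,-0.3,10.2,0],[1.6,-0.3,10.2,0],[2,-0.4,10.1,0],[0,0,0,0]]'; python3 -m crank '[[2.4,-0.5,10,0],[2.8,-0.6,9.9,0],[3.2,-0.7,9.8,0],[3.6,-0.8,9.7,0],[3.9,-0.8,9.5,0],[0,0,0,0],[0,0,0,0]]'
```

```text
clock: 15.0
eef_pos: [0.4725, 0.0376, 0.1305]
eef_rot: [-3.141, -0.0, 2.932]
contact_force: [-1.7, -5.8, -1.7]
gripper_width: 0.0396
grip_force: 30.0
clock: 15.7
eef_pos: [0.488, 0.0343, 0.1784]
eef_rot: [-3.141, -0.001, 2.932]
contact_force: [-2.3, -5.0, -1.7]
gripper_width: 0.0399
grip_force: 30.0
```

```bash
python3 -m crank '[[4.3,-0.9,9.3,0],[4.7,-1,9.2,0],[5,-1.1,9,0],[5.4,-1.1,8.7,0],[5.7,-1.2,8.5,0],[6,-1.3,8.3,0],[6.3,-1.3,8,0],[0,0,0,0]]'; python3 -m crank '[[6.7,-1.4,7.8,0],[7,-1.5,7.5,0],[7.2,-1.5,7.2,0],[7.5,-1.6,6.9,0],[7.8,-1.7,6.6,0],[8,-1.7,6.3,0],[8.3,-1.8,5.9,0],[8.5,-1.8,5.6,0],[0,0,0,0],[0,0,0,0]]'
python3 - <<'E'
from h import *
s=get_state();p=s['eef_pos'];print(np.arcsin((p[2]-.0726)/.258),np.arccos(1-np.hypot(p[0]-.4666,p[1]-.0389)/.258),s['contact_force'],s['gripper_width'])
E
```

```text
clock: 16.5
eef_pos: [0.5267, 0.026, 0.2411]
eef_rot: [-3.141, 0.001, 2.931]
contact_force: [-3.1, -5.8, 0.2]
gripper_width: 0.0395
grip_force: 30.0
clock: 17.5
eef_pos: [0.5872, 0.013, 0.294]
eef_rot: [-3.141, 0.001, 2.931]
contact_force: [-0.9, -5.7, 1.4]
gripper_width: 0.0396
grip_force: 30.0
1.0312885420069107 1.021891302770982 [-0.93098119 -5.69500627  1.40090483] 0.03959040827996167
```

The lid is at about 1.02 rad with the bar still between the pads. I'll add a short hold, then ease down to 0.70.

```bash
python3 -m crank '[[0,0,0,0],[-4.3,0.9,-2.8,0],[-4.2,0.9,-2.8,0],[-8.3,1.8,-5.9,0],[-8,1.7,-6.3,0],[-7.8,1.7,-6.6,0],[-7.5,1.6,-6.9,0],[-7.2,1.5,-7.2,0],[-7,1.5,-7.5,0],[0,0,0,0]]'; python3 -m crank '[[-3.4,0.7,-3.9,0],[-3.3,0.7,-3.9,0],[-3.2,0.7,-4,0],[-3.1,0.6,-4,0],[0,0,0,0],[0,0,0,0],[0,0,0,0],[0,0,0,0],[0,0,0,0]]'
python3 - <<'E'
from h import *
s=get_state();p=s['eef_pos'];print(np.arcsin((p[2]-.0726)/.258),np.arccos(1-np.hypot(p[0]-.4666,p[1]-.0389)/.258),s['contact_force'],s['gripper_width'],s['dq'])
a=camera_info('side');b=camera_info('scene')
for n,c,bx in(('side',a,(200,120,420,320)),('scene',b,(180,120,330,260))):
    im=snapshot(n);cv2.imwrite(f'pics/e_{n}.png',im[:,:,::-1])
    m=cv2.imread(f'pics/m_{n}.png');R=(slice(190,280),slice(345,430)) if n=='side' else (slice(300,395),slice(330,420))
    print(n,'mug/coaster change',np.abs(m[R].astype(int)-im[:,:,::-1][R]).mean())
E
```

```text
clock: 18.5
eef_pos: [0.5319, 0.0249, 0.2469]
eef_rot: [-3.14, -0.0, 2.932]
contact_force: [-3.3, -6.5, 0.7]
gripper_width: 0.0396
grip_force: 30.0
clock: 19.4
eef_pos: [0.5199, 0.0274, 0.2323]
eef_rot: [-3.141, 0.001, 2.932]
contact_force: [-2.1, -5.6, 1.6]
gripper_width: 0.0398
grip_force: 30.0
0.6672636930780151 0.6624163071493137 [-2.13952172 -5.64442056  1.55356091] 0.03984722137384393 [-0.00056786  0.00217949  0.00076654  0.00152676  0.00056405 -0.00056152]
side mug/coaster change 3.1901960784313728
scene mug/coaster change 4.705692007797271
```

```bash
python3 -m crank '[[2.4,-0.5,3,0],[2.4,-0.5,3,0],[0,0,0,0],[0,0,0,0],[0,0,0,0],[0,0,0,0],[0,0,0,0],[0,0,0,0]]'; python3 -c "
from workcell import r
print(r.close_job())"
```

```text
clock: 20.3
eef_pos: [0.5242, 0.0265, 0.2378]
eef_rot: [-3.141, -0.0, 2.932]
contact_force: [-1.9, -6.0, -0.0]
gripper_width: 0.0393
grip_force: 30.0
the job is handed in; nothing more can be done
None
```

I handed the job in at 20.3 s, but no verdict came back: the mug is upright on the cork coaster, about 15 mm off centre, and the lid was raised to about 1.02 rad and is now held still in the fingers at about 0.69 rad (ten degrees below balance), going by the arm's pose.

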